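Roll a bronze bearing sleeve up the ramp to its stop

ROBOT

A 6-joint arm with a two-finger parallel gripper is mounted at the origin on a cart in front of the work surface, level with it; the furniture and walls round the work are solid. World frame = base frame: x ahead of the robot, y to its left, z up, the work surface at z = 0. Lengths are in mm, angles in rad, forces in N, time in s.
With the tool pointing down it reaches from about 325 to 750 mm from the base axis. Payload 7.6 kg.
Tool frame: the origin (TCP) lies midway between the tips of the shut fingers; the grasp point (between the pads) lies 19 mm behind it; z points along the fingers, x is the direction in which the jaws open and shut, and the axes are right-handed (so a half turn about z gives the same grasp; the last joint's range is limited). The gripper opens to 85 mm and grips with 20 to 120 N. Pads are 22 mm wide; open, the fingers measure 114 mm over their backs; the gripper's body (76 mm by 85 mm) begins 54 mm behind the grasp point. The pads swing forward as they close: fully open they stand 13 mm farther back than shut.
Start: joints at [-1.245, 0.052, 1.401, -0, 1.689, -0.07], TCP at [202.438, -484.422, 231.323] pointing down, gripper open.
Joint ranges: [-2.9, 2.9], [-0.91, 2.17], [0.12, 2.37], [-1.06, 4.2], [0.26, 2.73], [-2.93, 2.93]. Speed limits (rad/s): [2.57, 2.57, 3.01, 3.14, 3.14, 3.14].

INTERFACE

Orientations are given as a unit quaternion [x, y, z, w].
In Python, from cell import sense, cams, ticket gives the robot as it stands. The module is installed in compiled form; this text tells all that it offers.
- The arm moves only by the tool servo_tool, never from a script. Its argument "plan" is a list of rows, each a list of 6 numbers: the shift along the tool's x, y, z in cm, then the turn, a rotation vector about the tool's x, y, z in rad. In form: [[x, y, z, rx, ry, rz], ...]. A call has exactly 5 rows; each row shifts and turns the pose as measured when the row begins, along the tool's axes as they then stand; what a row does not reach is not made up. A row lasts 1/10 s, in which the tool goes at most 50 mm and 8.59 degrees, less where a joint would pass 70% of its speed; a pose out of reach is approached as far as the arm can. A call with a gripper value outside its range is refused whole. "fingers" is the opening in per cent of the stroke, from 0 (shut) to 100 (fully open), set as the call begins (left out, the last holds). The fingers move at their own pace and stop on an object; "squeeze" is the grip in N (left out, the last holds). Time passes only in rows, so rows that do not move let the fingers close, or fill a call up. It gives the time, the measured TCP pose, the force and the opening at its end, in the units of the state.
- sense(): the state, without advancing time (a new reading comes with each control period).
- cams.get_image(name): name is "scene" or "side" or "wrist"; returns the picture (400x640x3 uint8, red, green, blue); there is no depth.
- cams.camera_model(name): a dict with "vertical_fov" (degrees; the focal length in pixels is half the picture's height over the tangent of half this angle, whatever the lens; pixels are square), "cx", "cy" (the principal point, pixels), "position" and "rotation" of the camera in the world. Camera axes: x right, y down, z forward; pixel columns grow to the right and rows downward; lengths in mm; the calibration is good to about 2 mm. The wrist camera is an equidistant fisheye: a pixel r from the principal point sees the ray r / f radians off the axis. A picture is of the moment at which its call begins: read the wrist's pose just before it. camera_model takes no time and is no camera call; for the wrist camera it gives the pose at the moment of the call.
- ticket.sign_off(): hands the job in, once; it reports no verdict.
The state is a dict: "t": time; "joints": joint angles; "joint_velocities": joint speeds; "effort": joint torques, N m; "tool_pos": TCP position; "ee_rot": TCP orientation; "wrist_force": force on the tool from outside, world axes, zero at the start; "ft_torque": the same for the moment, N m; "opening": finger opening in mm.
Only numpy, scipy, OpenCV 4.12 (cv2) and the standard library are available. Lean on these libraries where they do the work, as an engineer would, in place of code of your own. Each camera call takes 0.05 s, during which the arm holds its last target.

TASK

With the fingertips, push the bronze sleeve lying at the foot of the ramp up the slope, slowly and steadily, over the crest until it lies in its seat against the yellow stop; leave it there and draw back. Do not let it run free on the slope or roll back, do not lift it off the track, and leave the steel collar, the valve and the flanged bush beside the ramp where they stand.

Things in the scene. Friction and masses are not known exactly. Their poses are not given: they have to be found in the camera images.
- ramp: Fixed ramp fixture, 370 x 176 mm: grey base, aluminium track 133 mm wide between dark side guides (14 mm above the deck), yellow stop plate at the top end. Origin on the bench under the middle of the track; x points up the slope towards the stop, y across the track, z up. In x, mm: foot lip -178 to -170, 22 high; level landing to -90, deck 12 high; 8 degree slope to the crest at 100.
- crest (a point): Middle of the crest line at the top of the slope, on the deck: 100 mm along the ramp's x, 38.7 mm above the bench. Beyond it the seat slopes 8 degrees down to the stop's face at x = 147 mm (stop top 84 mm high). With its axis past x = 105 mm the sleeve rolls the last few mm into the seat by itself and stays; released on the slope it rolls back.
- sleeve_center (a point): Centre of the loose bronze-coloured sleeve (plain tube, smooth and oiled, friction about 0.35, 56 mm outside diameter, 125 mm long, 0.35 to 0.7 kg) that lies across the track on the landing. The z axis of this point is the sleeve's own axis, along the ramp's y to within a few degrees. It rests 28 mm above the deck under it and rolls as it is pushed.
- seat (a point): Where the centre of the sleeve lies when it rests in the seat against the stop: 119 mm along the ramp's x, 64 mm above the bench. Fixed to the ramp.
- steel_collar: Bystander: grey steel collar standing on the bench on the side of the ramp towards its +y, 58 mm diameter, 56 mm high. Origin under its centre.
- valve: Bystander: small valve with a grey body and bronze top standing on the bench on the ramp's -y side, 48 x 42 x 98 mm high. Origin under its centre.
- flanged_bush: Bystander: small bronze flanged bush standing on the bench on the ramp's -y side near the stop, 46 mm diameter, 40 mm high. Origin under its centre.
Things that resemble listed ones, but are neither listed nor needed, are in the scene too. Leave any blue or turquoise look-alike of the part that bears sleeve_center alone.

How it is judged (in metres and radians):
On the way:
1. the sleeve is on the upper half of the slope, touched by the robot (x of sleeve_center in the frame of ramp between 0.005 and 0.1 m and contact force between any of the fingers, the arm and sleeve above 0.05 N).
At the end, for the whole second after the job is handed in: The sleeve rests in the seat against the stop: its centre within 6 mm of the seat point, its axis within 0.06 rad of straight across the track, at rest (below 0.01 m/s); the three bystanders are within 20 mm of where they stood (distance between sleeve_center and seat below 0.006 m and angle between the z axis of sleeve_center and the y axis of ramp, either way round below 0.06 rad and linear speed of sleeve below 0.01 m/s and distance of each of steel_collar, valve, flanged_bush from where it was at the start of the episode below 0.02 m); the robot touches nothing.
It fails at once if the sleeve runs free on the slope (faster than 0.2 m/s with nothing of the robot touching it): flung up or rolling back (x of sleeve_center in the frame of ramp between -0.08 and 0.098 m and contact force between each of the fingers, the arm and sleeve below 0.01 N and linear speed of sleeve above 0.2 m/s).
It fails at once if the sleeve is lifted more than about 2 cm off the track (z of sleeve_center in the frame of ramp above 0.088 m or (x of sleeve_center in the frame of ramp below -0.03 m and z of sleeve_center in the frame of ramp above 0.07 m) or (x of sleeve_center in the frame of ramp below -0.1 m and z of sleeve_center in the frame of ramp above 0.062 m)).
It fails at once if the sleeve is stood up on end or tipped (angle between sleeve_center's own z axis and vertical below 1.1 rad or angle between sleeve_center's own z axis and vertical above 2.04 rad).
It fails at once if the steel collar, the valve or the flanged bush is moved more than 20 mm (distance of any of steel_collar, valve, flanged_bush from where it was at the start of the episode above 0.02 m).
It also fails if it takes over 45 s, if anything falls off the work surface, if the arm or the gripper's body presses on something with over 40 N, if the wrist force passes 120 N, or if a joint passes its speed limit or range.

## Working session

There is one attempt and no reset: what is moved stays moved. The work goes in short steps, Python scripts to look and compute and a tool call to move; the robot and the scene stay as the last step left them, time stands still between calls to the robot, and variables do not carry over. Pictures are saved under pics/ and viewed, and the job is handed in when it is done.

Besides the shell and the picture viewer there is one more tool, called after "Request:" by a JSON object that holds its "name" and its "arguments". servo_tool: Moves the arm, as the interface text tells. Its arguments: {"type":"object","properties":{"plan":{"type":"array","items":{"type":"array","items":{"type":"number"}}},"fingers":{"type":"number"},"squeeze":{"type":"number"}},"required":["plan"]}

```bash
mkdir -p pics; ls; python3 - <<'E'
from cell import sense,cams
import cv2
s=sense();print(s)
for n in("scene","side","wrist"):
    m=cams.camera_model(n);print(n,m)
    cv2.imwrite(f"pics/{n}0.png",cams.get_image(n)[:,:,::-1])
E
```

```text
pics
{'t': 0.0, 'joints': array([-1.24529148e+00,  5.28532542e-02,  1.40175600e+00,  2.50241993e-05,
        1.68860770e+00, -7.02793225e-02]), 'joint_velocities': array([-0.00044866, -0.00067618, -0.00126561,  0.0007435 ,  0.00024141,
       -0.00139004]), 'effort': array([ 1.12678939e-03, -3.81665361e+01, -3.60190272e+01, -1.06572877e-04,
        6.12843636e-03,  1.53939641e-05]), 'tool_pos': array([ 202.34191574, -484.10277609,  230.44801584]), 'ee_rot': array([ 8.32326150e-01, -5.54285594e-01, -6.35095306e-04, -5.06353814e-04]), 'wrist_force': array([0.11565802, 0.13837937, 0.20985472]), 'ft_torque': array([ 0.06011563, -0.05295264,  0.04301158]), 'opening': 85.47298742326038}
scene {'vertical_fov': 52.58237744959595, 'cx': 322.2856670075267, 'cy': 203.1881134637215, 'position': array([125.68056193, 557.95152812, 719.8689046 ]), 'rotation': array([-0.44885633,  0.81814603, -0.31798509,  0.16748299])}
side {'vertical_fov': 57.5290411341386, 'cx': 316.31404727578575, 'cy': 204.48530295546044, 'position': array([ 324.56966354, -398.67580434,  581.77923649]), 'rotation': array([ 0.86946253, -0.19180957,  0.09797103, -0.44457358])}
wrist {'vertical_fov': 65.70646984690485, 'cx': 320.7181320975176, 'cy': 201.83726033616225, 'position': array([ 273.53542616, -454.90795166,  373.26210641]), 'rotation': array([ 0.82266904, -0.54799871, -0.0839663 ,  0.12594733])}
```

View pics/scene0.png

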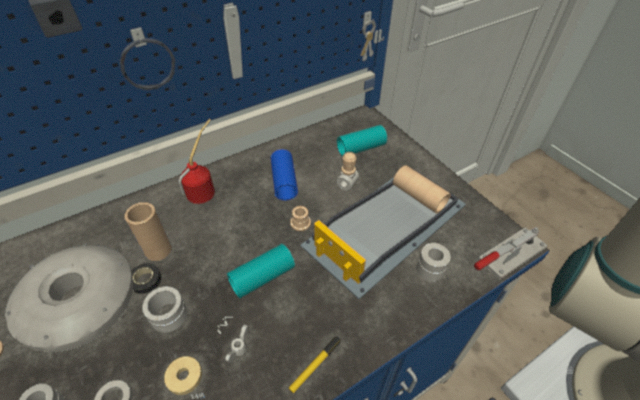

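View pics/side0.png

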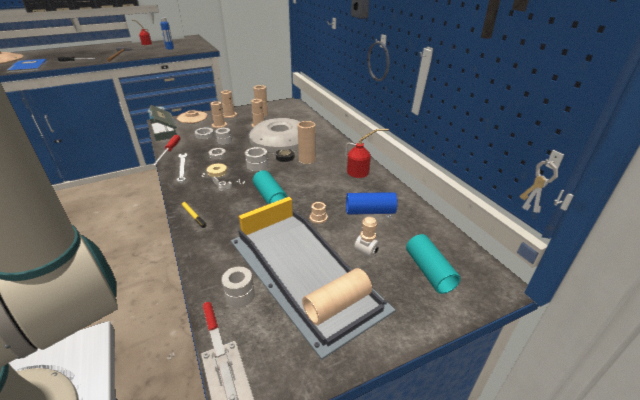

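View pics/wrist0.png

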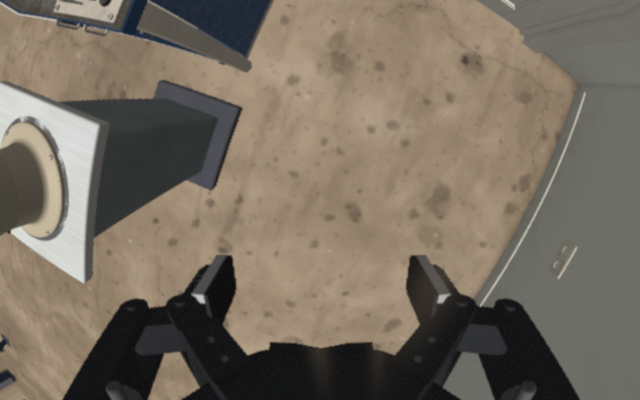

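```bash
python3 - <<'E'
import cv2
a=cv2.imread("pics/scene0.png")[150:300,280:480]; cv2.imwrite("pics/sc_crop.png",cv2.resize(a,None,fx=4,fy=4,interpolation=cv2.INTER_CUBIC))
a=cv2.imread("pics/side0.png")[190:360,220:400]; cv2.imwrite("pics/sd_crop.png",cv2.resize(a,None,fx=3.5,fy=3.5,interpolation=cv2.INTER_CUBIC))
E
```

```text
(no output)
```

View pics/sc_crop.png

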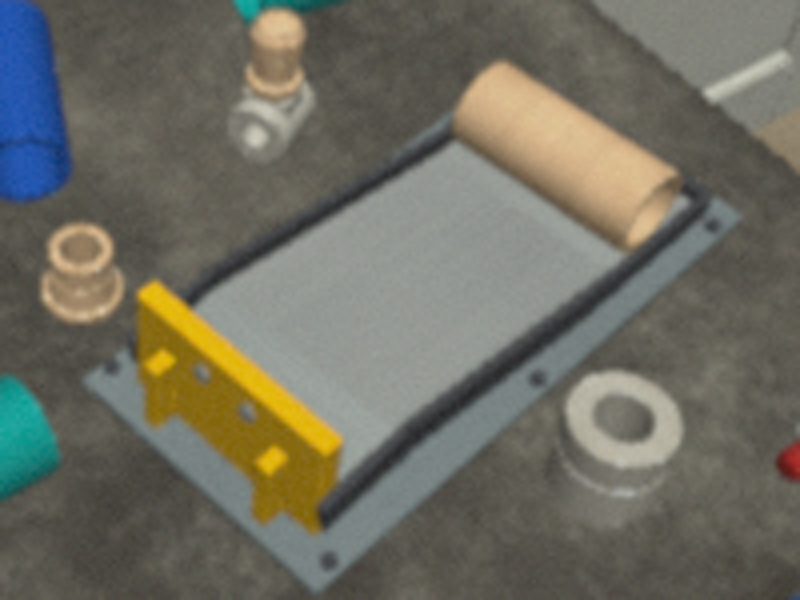

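View pics/sd_crop.png

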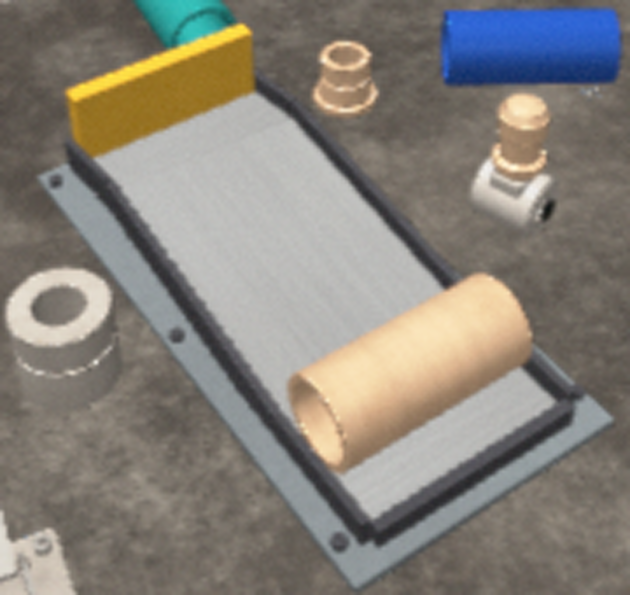

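```bash
cat > h.py <<'E'
import numpy as np
from scipy.spatial.transform import Rotation as R
from cell import sense,cams
def ray(n,p,m=None):
    m=m or cams.camera_model(n); f=200/np.tan(np.radians(m["vertical_fov"])/2)
    x,y=(p[0]-m["cx"])/f,(p[1]-m["cy"])/f
    if n=="wrist":
        r=np.hypot(x,y); d=np.array([x/r*np.sin(r),y/r*np.sin(r),np.cos(r)])
    else: d=np.array([x,y,1.])
    d=R.from_quat(m["rotation"]).apply(d); return np.array(m["position"]),d/np.linalg.norm(d)
def onz(n,p,z):
    o,d=ray(n,p); return o+d*(z-o[2])/d[2]
def tri(p,q,a="scene",b="side"):
    o,d=ray(a,p);e,g=ray(b,q)
    s=np.linalg.lstsq(np.c_[d,-g],e-o,rcond=None)[0]
    u,v=o+s[0]*d,e+s[1]*g; return (u+v)/2,np.linalg.norm(u-v)
def proj(n,P,m=None):
    m=m or cams.camera_model(n); f=200/np.tan(np.radians(m["vertical_fov"])/2)
    c=R.from_quat(m["rotation"]).inv().apply(np.atleast_2d(P)-m["position"])
    if n=="wrist":
        t=np.arctan2(np.hypot(c[:,0],c[:,1]),c[:,2]);k=t/np.hypot(c[:,0],c[:,1]);return c[:,:2]*k[:,None]*f+[m["cx"],m["cy"]]
    return f*c[:,:2]/c[:,2:]+[m["cx"],m["cy"]]
E
python3 - <<'E'
from h import *
np.set_printoptions(precision=1,suppress=True)
print(tri((359.5,297.5),(232,240.9)),tri((465,203.2),(321.4,358)))
for z in(0,6):
  A=onz("scene",(359.5,297.5),z);B=onz("scene",(301.2,245),z);C=onz("scene",(465,203.2),z)
  print(A,B,C,np.linalg.norm(A-B),np.linalg.norm(A-C))
  A=onz("side",(232,240.9),z);B=onz("side",(321.4,358),z);C=onz("side",(394.9,308.6),z)
  print(A,B,C,np.linalg.norm(A-B),np.linalg.norm(B-C))
print(onz("side",(240,216.3),84),onz("side",(291.4,200),84))
E
```

```text
(array([415.8, 275. ,   5.6]), np.float64(1.3026104791041382)) (array([480.4, -85.1,   7.8]), np.float64(2.3371896853961664))
[417.4 272.8   0. ] [589.5 304.8   0. ] [485.6 -92.4   0. ] 174.97577283861636 371.4724441526521
[417.4 282.    0. ] [481.3 -81.3   0. ] [656.4 -47.7   0. ] 368.80206586590043 178.33528427862157
[415.  275.2   6. ] [585.6 306.9   6. ] [482.6 -87.    6. ] 173.51737585783195 368.37627671068
[416.4 275.    6. ] [479.7 -84.5   6. ] [653.  -51.3   6. ] 364.9985399639846 176.4960785480714
[440.8 257.5  84. ] [568.4 268.   84. ]
```

```bash
cat >> h.py <<'E'
C0=np.array([533.9,111.2,0.]);YAW=np.radians(100.5)
ex=np.array([np.cos(YAW),np.sin(YAW),0]);ey=np.array([-np.sin(YAW),np.cos(YAW),0])
def r2w(p): p=np.asarray(p,float);return C0+p[...,:1]*ex+p[...,1:2]*ey+p[...,2:3]*np.array([0,0,1.])
def w2r(p): d=np.asarray(p)-C0;return np.array([d@ex,d@ey,d[2]])
E
cat > ov.py <<'E'
from h import *
import cv2,sys
np.set_printoptions(precision=1,suppress=True)
def ov(n,img,tag,box,k):
    img=img.copy();k0=k
    x0,y0,x1,y1=box; a=cv2.resize(img[y0:y1,x0:x1],None,fx=k,fy=k,interpolation=cv2.INTER_CUBIC)
    L=[[(x,-88,6),(x,88,6)] for x in(-185,185)]+[[(-185,s*88,6),(185,s*88,6)] for s in(-1,1)]
    L+=[[(100,-66,38.7),(100,66,38.7)],[(-90,-66,12),(-90,66,12)],[(147,-66,84),(147,66,84)],[(-170,-66,22),(-170,66,22)]]
    for l in L:
        p=(proj(n,r2w(np.array(l)))-[x0,y0]+.5)*k
        cv2.line(a,*[tuple(int(v) for v in q) for q in p],(255,0,255),1)
    cv2.imwrite(f"pics/{tag}.png",a)
if __name__=="__main__":
    ov("scene",cv2.imread("pics/scene0.png"),"ovsc",(280,150,480,300),4)
    ov("side",cv2.imread("pics/side0.png"),"ovsd",(220,190,400,360),3.5)
E
python3 ov.py
```

```text
(no output)
```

View pics/ovsc.png

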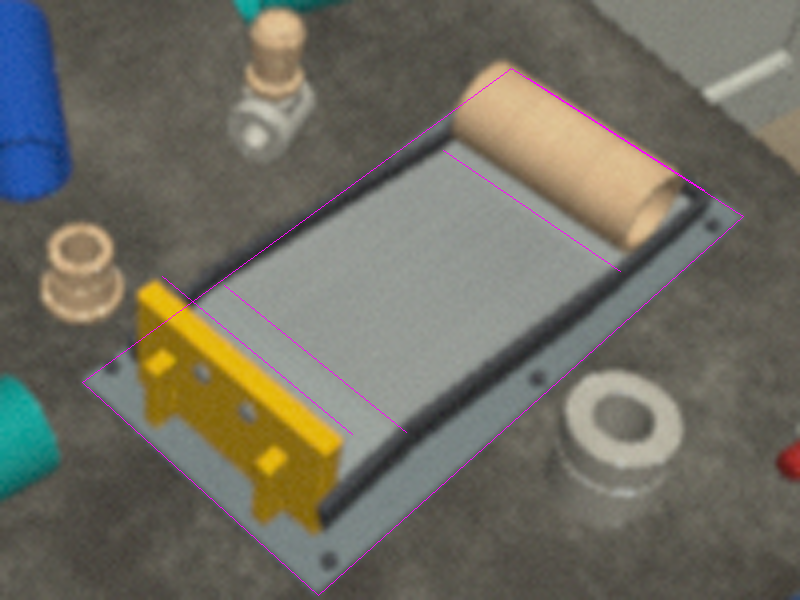

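View pics/ovsd.png

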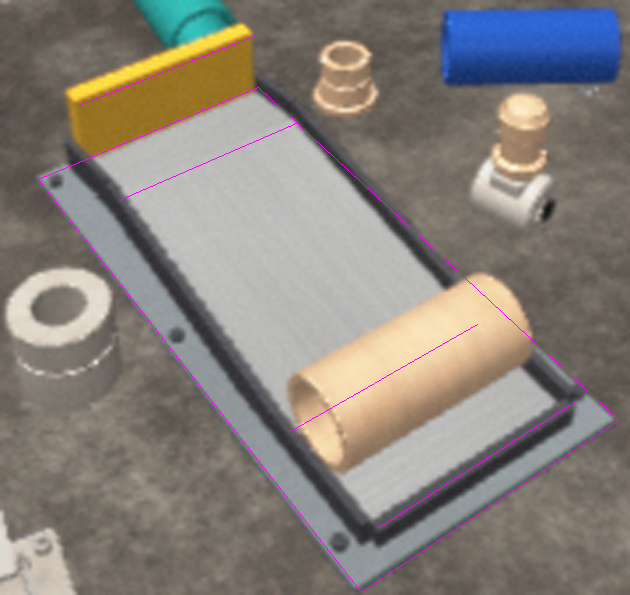

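```bash
python3 - <<'E'
from h import *
import cv2
np.set_printoptions(precision=1,suppress=True)
p,e=tri((443.8,203),(311.4,311.4));print(p,e,w2r(p))
for n,box in(("scene",(385,155,465,220)),("side",(295,262,378,330))):
    im=cv2.imread(f"pics/{n}0.png");x0,y0,x1,y1=box
    h=cv2.cvtColor(im[y0:y1,x0:x1],cv2.COLOR_BGR2HSV)
    m=cv2.inRange(h,(5,50,90),(25,255,255));m=cv2.morphologyEx(m,cv2.MORPH_OPEN,np.ones((3,3)))
    c=max(cv2.findContours(m,0,1)[0],key=cv2.contourArea)
    r=cv2.minAreaRect(c);M=cv2.moments(m,True);cc=np.array([M['m10'],M['m01']])/M['m00']+[x0,y0]
    print(n,r,cc,cv2.boxPoints(r)+[x0,y0], w2r(onz(n,cc,42)))
    globals()[n]=cc
p,e=tri(scene,side);print(p,e,w2r(p))
E
```

```text
[492.1 -14.7  41.2] 1.5712938980428417 [-116.2   64.1   41.2]
scene ((35.61538314819336, 32.57692337036133), (59.35292053222656, 24.684158325195312), 33.6900634765625) [421.2 188. ] [[389.1 181.4]
 [402.8 160.8]
 [452.2 193.8]
 [438.5 214.3]] [-115.5    1.    42. ]
side ((42.40621566772461, 33.33251953125), (31.480018615722656, 73.04620361328125), 60.75117111206055) [336.7 295.3] [[297.8 299.4]
 [361.6 263.8]
 [377.  291.2]
 [313.2 326.9]] [-113.8    3.7   42. ]
[552.   -1.5  42.9] 2.4656075452632598 [-114.1    2.8   42.9]
```

```bash
cat > plan.py <<'E'
from h import *
import sys,json
np.set_printoptions(precision=2,suppress=True)
def deck(x): return 12 if x<-90 else (12+(x+90)*np.tan(np.radians(8)) if x<100 else 38.7-(x-100)*np.tan(np.radians(8)))
def go(x,y,z,step=4.0,n=5):
    "target TCP in ramp frame mm"
    s=sense();p=np.array(s["tool_pos"]);q=R.from_quat(s["ee_rot"])
    a=np.radians(10.5);T=R.from_matrix(np.array([[np.cos(a),np.sin(a),0],[np.sin(a),-np.cos(a),0],[0,0,-1]]).T)
    t=r2w([x,y,z])
    print("t",s["t"],"ramp",w2r(p),"err rotvec",(q.inv()*T).as_rotvec(),"F",s["wrist_force"],"open",s["opening"])
    for i in range(n):
        d=t-p; L=np.linalg.norm(d); d=d*min(1,step*10/max(L,1e-9))
        rv=(q.inv()*T).as_rotvec();A=np.linalg.norm(rv);rv=rv*min(1,.14/max(A,1e-9))
        print(list(map(float,np.r_[q.inv().apply(d)/10,rv].round(2))))
        p=p+d;q=q*R.from_rotvec(rv)
if __name__=="__main__": go(*map(float,sys.argv[1:5]))
E
python3 plan.py -175 0 200
```

```text
t 0.15 ramp [-525.    434.49  230.67] err rotvec [-0.    0.   -1.36] F [0.23 0.25 0.08] open 85.35888884009044
[-1.79, -3.57, 0.22, -0.0, 0.0, -0.14]
[-1.28, -3.78, 0.22, -0.0, 0.0, -0.14]
[-0.74, -3.93, 0.22, -0.0, 0.0, -0.14]
[-0.18, -3.99, 0.22, -0.0, 0.0, -0.14]
[0.38, -3.98, 0.22, -0.0, 0.0, -0.14]
```

Request:
{"name": "servo_tool", "arguments": {"plan": [[-1.8,-3.6,0.2,0,0,-0.14],[-1.3,-3.8,0.2,0,0,-0.14],[-0.75,-3.9,0.2,0,0,-0.14],[-0.2,-4,0.2,0,0,-0.14],[0.4,-4,0.2,0,0,-0.14]], "fingers": 100}}

```text
t: 0.65
tool_pos: [332.4, -328.6, 218.3]
ee_rot: [0.974, -0.227, -0.002, -0.001]
wrist_force: [0.6, -0.6, -0.1]
opening: 85.6
```

```bash
python3 plan.py -175 0 200 4.5
```

```text
t 0.65 ramp [-395.67  278.31  218.26] err rotvec [-0.    0.   -0.64] F [ 0.57 -0.6  -0.07] open 85.55631021645313
[1.15, -4.34, 0.24, -0.0, 0.0, -0.14]
[1.74, -4.14, 0.23, -0.0, 0.0, -0.14]
[2.31, -3.86, 0.23, -0.0, 0.0, -0.14]
[2.82, -3.5, 0.23, -0.0, 0.0, -0.14]
[3.28, -3.07, 0.23, -0.0, 0.0, -0.08]
```

Tracking is good; continuing.

Request:
{"name": "servo_tool", "arguments": {"plan": [[1.15,-4.3,0.2,0,0,-0.14],[1.7,-4.1,0.2,0,0,-0.14],[2.3,-3.9,0.2,0,0,-0.14],[2.8,-3.5,0.2,0,0,-0.14],[3.3,-3.1,0.2,0,0,-0.08]]}}

```text
t: 1.15
tool_pos: [481.1, -149.5, 207.2]
ee_rot: [0.995, 0.104, -0.001, -0.002]
wrist_force: [0.2, -1.0, 0.1]
opening: 85.6
```

```bash
python3 plan.py -175 0 120 4.5
```

```text
t 1.15 ramp [-246.75   99.45  207.23] err rotvec [-0.    0.    0.03] F [ 0.15 -1.02  0.07] open 85.56002605293806
[3.03, -2.06, 2.61, -0.0, 0.0, 0.03]
[2.97, -2.15, 2.61, 0.0, -0.0, -0.0]
[2.97, -2.15, 2.61, -0.0, -0.0, 0.0]
[1.02, -0.74, 0.9, 0.0, 0.0, 0.0]
[0.0, 0.0, 0.0, 0.0, 0.0, 0.0]
```

Request:
{"name": "servo_tool", "arguments": {"plan": [[3.0,-2.1,2.6,0,0,0.03],[3.0,-2.1,2.6,0,0,0],[3.0,-2.1,2.6,0,0,0],[1.0,-0.7,0.9,0,0,0],[0,0,0,0,0,0]]}}

```text
t: 1.65
tool_pos: [570.6, -52.2, 115.9]
ee_rot: [0.996, 0.094, -0.002, -0.002]
wrist_force: [-0.5, -1.1, 0.2]
opening: 85.3
```

```bash
python3 plan.py -175 0 60 2; python3 - <<'E'
from h import *
import cv2
ims=[cams.get_image(n)[:,:,::-1] for n in("side","wrist")]
cv2.imwrite("pics/s1.png",ims[0]);cv2.imwrite("pics/w1.png",ims[1])
E
```

```text
t 1.65 ramp [-167.32   -6.32  115.86] err rotvec [-0.  0.  0.] F [-0.53 -1.13  0.15] open 85.25650803558854
[-0.22, 0.28, 1.97, -0.0, 0.0, 0.0]
[-0.22, 0.27, 1.97, -0.0, 0.0, 0.0]
[-0.19, 0.23, 1.65, 0.0, -0.0, 0.0]
[0.0, 0.0, 0.0, 0.0, 0.0, 0.0]
[0.0, 0.0, 0.0, 0.0, 0.0, 0.0]
```

View pics/s1.png

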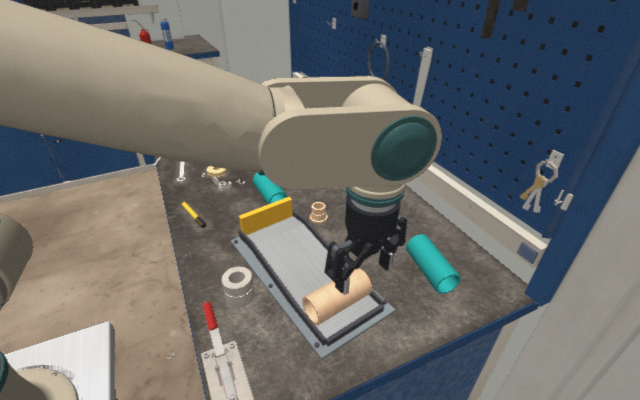

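View pics/w1.png

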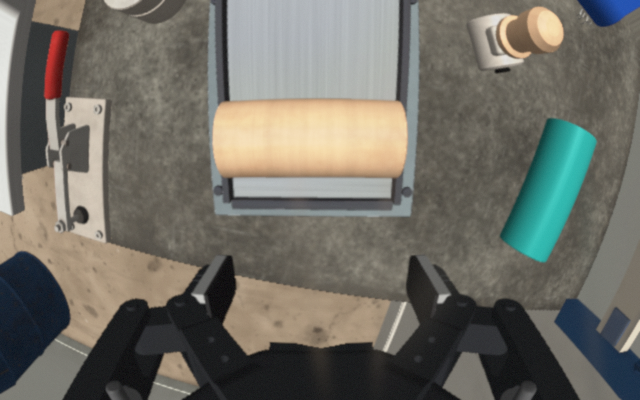

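Request:
{"name": "servo_tool", "arguments": {"plan": [[-0.2,0.6,1.8,0,0,0],[-0.2,0.5,1.8,0,0,0],[-0.2,0.2,1.5,0,0,0],[0,0,0,0,0,0],[0,0,0,0,0,0]]}}

```text
t: 2.25
tool_pos: [567.4, -72.7, 71.5]
ee_rot: [0.996, 0.09, 0.004, 0.0]
wrist_force: [-0.3, -0.6, -0.3]
opening: 85.9
```

```bash
python3 plan.py -178 0 20 1; python3 - <<'E'
from h import *
import cv2
np.set_printoptions(precision=1,suppress=True)
ims={n:cams.get_image(n)[:,:,::-1].copy() for n in("side","scene","wrist")}
im=ims["wrist"];cv2.imwrite("pics/w2.png",im)
h=cv2.cvtColor(im[:230,150:470],cv2.COLOR_BGR2HSV)
m=cv2.inRange(h,(5,50,90),(25,255,255));m=cv2.morphologyEx(m,cv2.MORPH_OPEN,np.ones((3,3)))
print(cv2.boundingRect(m))
p=sense()["tool_pos"]
for n,b in(("side",(230,190,430,360)),("scene",(350,120,500,260))):
    i=ims[n];x0,y0,x1,y1=b
    cv2.imwrite(f"pics/{n}2.png",cv2.resize(i[y0:y1,x0:x1],None,fx=3.5,fy=3.5,interpolation=cv2.INTER_CUBIC))
E
```

```text
t 2.25 ramp [-186.89    0.62   71.53] err rotvec [ 0.   -0.01 -0.  ] F [-0.29 -0.59 -0.26] open 85.90320908773288
[0.0, -0.17, 0.99, 0.0, -0.01, -0.0]
[0.01, -0.17, 0.99, 0.0, -0.0, 0.0]
[0.01, -0.17, 0.99, 0.0, 0.0, 0.0]
[0.01, -0.17, 0.99, 0.0, 0.0, 0.0]
[0.01, -0.17, 0.99, 0.0, 0.0, 0.0]
(40, 62, 255, 102)
```

View pics/side2.png

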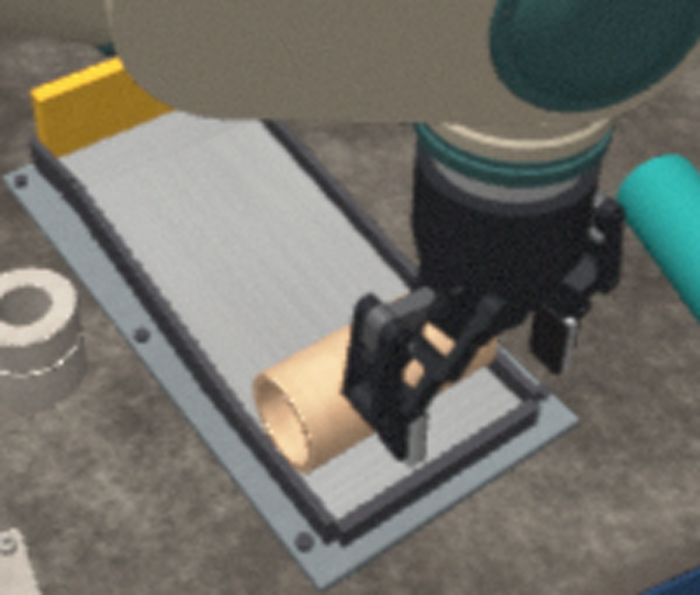

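View pics/w2.png

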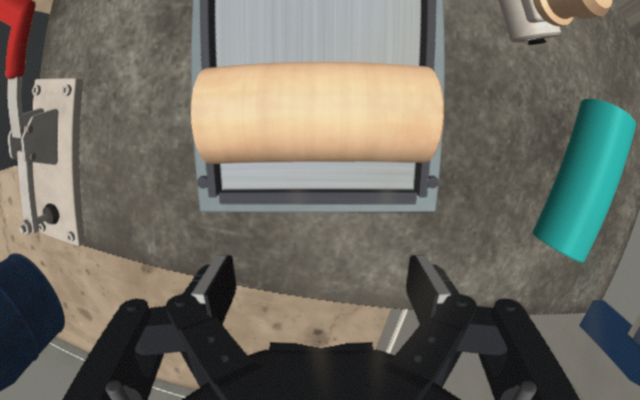

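```bash
python3 - <<'E'
from h import *
np.set_printoptions(precision=1,suppress=True)
for z in (71,84):
  for x in(-198,-187,-176): print(z,x,(proj("side",r2w(np.array([[x,43,z],[x,-43,z]])))-[230,190])*3.5)
E
```

```text
71 -198 [[420.3 481.4]
 [553.6 395.5]]
71 -187 [[405.4 465.1]
 [538.2 381.1]]
71 -176 [[390.8 449.1]
 [523.  367.1]]
84 -198 [[421.8 464.1]
 [556.7 378.2]]
84 -187 [[406.7 447.8]
 [541.  363.9]]
84 -176 [[391.9 431.8]
 [525.6 349.9]]
```

Request:
{"name": "servo_tool", "arguments": {"plan": [[0,-0.2,1.2,0,0,0],[0,-0.2,1.2,0,0,0],[0,-0.2,1.2,0,0,0],[0,-0.1,0.8,0,0,0],[0,0,0,0,0,0]]}}

```text
t: 2.9
tool_pos: [566.7, -63.9, 23.9]
ee_rot: [0.996, 0.091, 0.004, 0.0]
wrist_force: [-0.7, 0.6, -0.1]
opening: 85.5
```

```bash
python3 plan.py -165 0 19 0.5
```

```text
t 2.9 ramp [-178.2    -0.35   23.94] err rotvec [ 0.   -0.01 -0.  ] F [-0.66  0.55 -0.05] open 85.49772768831511
[-0.01, -0.47, 0.17, 0.0, -0.01, -0.0]
[-0.01, -0.47, 0.18, -0.0, -0.0, 0.0]
[-0.01, -0.38, 0.14, 0.0, 0.0, 0.0]
[0.0, 0.0, 0.0, -0.0, -0.0, 0.0]
[0.0, 0.0, 0.0, 0.0, 0.0, 0.0]
```

Request:
{"name": "servo_tool", "arguments": {"plan": [[0,-0.4,0.15,0,-0.01,0],[0,-0.4,0.15,0,0,0],[0,-0.4,0.1,0,0,0],[0,-0.3,0,0,0,0],[0,-0.3,0,0,0,0]]}}

```text
t: 3.4
tool_pos: [563.8, -44.9, 20.2]
ee_rot: [0.996, 0.091, -0.001, 0.001]
wrist_force: [0.4, -0.3, 0.2]
opening: 85.5
```

```bash
python3 plan.py -150 0 19 0.4
```

```text
t 3.4 ramp [-158.94   -0.98   20.24] err rotvec [ 0.  0. -0.] F [ 0.43 -0.34  0.22] open 85.45548784213793
[-0.04, -0.39, 0.05, 0.0, 0.0, -0.0]
[-0.04, -0.39, 0.05, 0.0, 0.0, 0.0]
[-0.01, -0.11, 0.01, 0.0, -0.0, 0.0]
[0.0, 0.0, 0.0, 0.0, 0.0, 0.0]
[0.0, 0.0, 0.0, -0.0, 0.0, 0.0]
```

Request:
{"name": "servo_tool", "arguments": {"plan": [[0,-0.3,0,0,0,0],[0,-0.3,0,0,0,0],[0,-0.3,0,0,0,0],[0,-0.3,0,0,0,0],[0,-0.3,0,0,0,0]]}}

```text
t: 3.9
tool_pos: [561.3, -29.0, 21.1]
ee_rot: [0.996, 0.091, 0.0, 0.001]
wrist_force: [0.5, -0.1, 0.6]
opening: 85.2
```

```bash
cat > look.py <<'E'
from h import *
import cv2,sys
np.set_printoptions(precision=1,suppress=True)
tag=sys.argv[1]
s=sense();print("t",s["t"],"tool",w2r(s["tool_pos"]),"F",s["wrist_force"])
m0=cams.camera_model("wrist");im=cams.get_image("wrist")[:,:,::-1].copy();cv2.imwrite(f"pics/w{tag}.png",im)
h=cv2.cvtColor(im[:300,150:470],cv2.COLOR_BGR2HSV)
m=cv2.inRange(h,(5,50,110),(25,255,255));m=cv2.morphologyEx(m,cv2.MORPH_OPEN,np.ones((5,5)))
c=max(cv2.findContours(m,0,1)[0],key=cv2.contourArea);print("wrist bbox",np.array(cv2.boundingRect(c))+[150,0,0,0],"rect",cv2.minAreaRect(c))
E
python3 look.py 3; python3 plan.py -130 0 19 0.5
```

```text
t 3.9 tool [-142.8   -1.4   21.1] F [ 0.5 -0.1  0.6]
wrist bbox [150 132 320 135] rect ((159.5, 198.99996948242188), (133.99996948242188, 318.99993896484375), 90.0)
t 3.95 ramp [-142.38   -1.4    21.08] err rotvec [ 0.  0. -0.] F [0.42 0.78 0.22] open 85.15057579832043
[-0.06, -0.49, 0.08, 0.0, 0.0, -0.0]
[-0.06, -0.49, 0.08, 0.0, 0.0, 0.0]
[-0.03, -0.26, 0.04, -0.0, -0.0, 0.0]
[0.0, 0.0, 0.0, 0.0, 0.0, 0.0]
[0.0, 0.0, 0.0, -0.0, -0.0, 0.0]
```

View pics/w3.png

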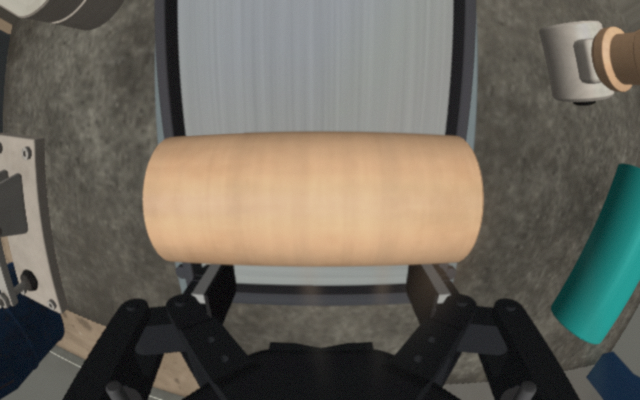

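Request:
{"name": "servo_tool", "arguments": {"plan": [[-0.1,-0.3,0,0,0,0],[-0.05,-0.3,0,0,0,0],[0,-0.3,0,0,0,0],[0,-0.3,0,0,0,0],[0,-0.3,0,0,0,0]]}}

```text
t: 4.45
tool_pos: [556.6, -13.1, 21.0]
ee_rot: [0.996, 0.091, -0.0, 0.001]
wrist_force: [0.3, 0.3, -0.1]
opening: 85.5
```

```bash
python3 look.py 4; python3 - <<'E'
from h import *
import cv2
im=cams.get_image("side")[:,:,::-1][180:360,230:430]
cv2.imwrite("pics/side4.png",cv2.resize(im,None,fx=3.5,fy=3.5,interpolation=cv2.INTER_CUBIC))
E
```

```text
t 4.45 tool [-126.3    0.3   21. ] F [ 0.3  0.3 -0.1]
wrist bbox [150 132 320 135] rect ((159.5, 199.0), (134.0, 319.0), 90.0)
```

View pics/w4.png

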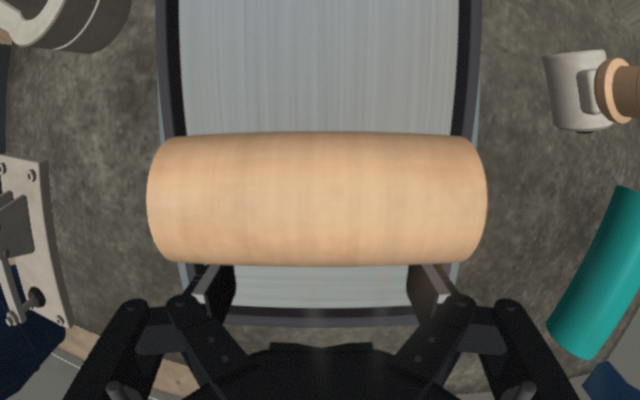

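View pics/side4.png

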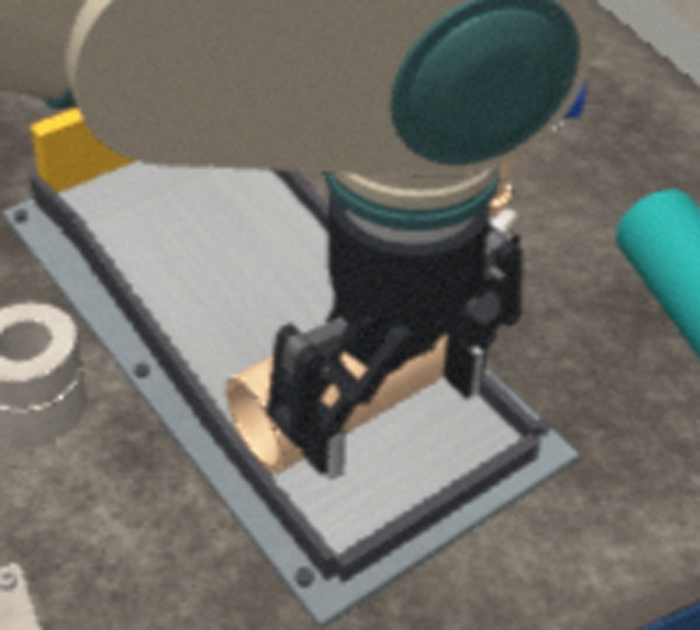

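Request:
{"name": "servo_tool", "arguments": {"plan": [[0,-0.35,-0.05,0,0,0],[0,-0.35,-0.05,0,0,0],[0,-0.35,-0.05,0,0,0],[0,-0.35,-0.05,0,0,0],[0,-0.35,-0.05,0,0,0]]}}

```text
t: 5.05
tool_pos: [554.3, 3.6, 24.8]
ee_rot: [0.996, 0.091, 0.001, 0.003]
wrist_force: [-0.1, -3.1, 1.7]
opening: 85.4
```

```bash
python3 look.py 5;python3 plan.py 0 0 34 0.4 | head -2
```

```text
t 5.05 tool [-109.5   -0.4   24.8] F [-0.1 -3.1  1.7]
wrist bbox [150 132 320 133] rect ((159.5, 197.99996948242188), (131.99996948242188, 318.99993896484375), 90.0)
t 5.1 ramp [-108.71   -0.48   24.84] err rotvec [ 0. -0. -0.] F [ 0.54  0.98 -0.15] open 85.48952324829881
[-0.0, -0.4, -0.04, 0.0, -0.0, -0.0]
```

Request:
{"name": "servo_tool", "arguments": {"plan": [[0,-0.4,0,0,0,0],[0,-0.4,0,0,0,0],[0,-0.4,0,0,0,0],[0,-0.4,0,0,0,0],[0,-0.4,0,0,0,0]]}}

```text
t: 5.6
tool_pos: [550.4, 25.3, 24.9]
ee_rot: [0.996, 0.091, 0.001, 0.003]
wrist_force: [-0.5, -3.0, 2.0]
opening: 85.5
```

```bash
python3 look.py 6;python3 plan.py 40 0 44 0.4 | head -2
```

```text
t 5.6 tool [-87.4  -0.6  24.9] F [-0.5 -3.   2. ]
wrist bbox [150 132 320 137] rect ((159.5, 200.0), (136.0, 319.0), 90.0)
t 5.65 ramp [-86.64  -0.46  24.72] err rotvec [ 0. -0. -0.] F [0.14 0.84 0.14] open 85.47070379254414
[-0.0, -0.4, -0.06, 0.0, -0.0, -0.0]
```

Request:
{"name": "servo_tool", "arguments": {"plan": [[0,-0.4,-0.05,0,0,0],[0,-0.4,-0.05,0,0,0],[0,-0.4,-0.05,0,0,0],[0,-0.4,-0.05,0,0,0],[0,-0.4,-0.05,0,0,0]]}}

```text
t: 6.15
tool_pos: [546.2, 47.1, 27.3]
ee_rot: [0.996, 0.091, 0.001, 0.002]
wrist_force: [0.4, -3.1, 2.5]
opening: 85.3
```

Request:
{"name": "servo_tool", "arguments": {"plan": [[0,-0.4,-0.05,0,0,0],[0,-0.4,-0.05,0,0,0],[0,-0.4,-0.05,0,0,0],[0,-0.4,-0.05,0,0,0],[0,-0.4,-0.05,0,0,0]]}}

```text
t: 6.65
tool_pos: [542.2, 68.5, 30.0]
ee_rot: [0.996, 0.091, 0.001, 0.002]
wrist_force: [0.3, -2.6, 1.7]
opening: 85.5
```

```bash
python3 look.py 7;python3 plan.py 40 0 44 0.4 | head -2
```

```text
t 6.65 tool [-43.5  -0.4  30. ] F [ 0.3 -2.6  1.7]
wrist bbox [150 132 320 138] rect ((159.5, 200.5), (137.0, 319.0), 90.0)
t 6.7 ramp [-42.68  -0.39  30.02] err rotvec [ 0. -0. -0.] F [-0.24  1.3  -0.6 ] open 85.49966011362605
[-0.0, -0.39, -0.07, 0.0, -0.0, -0.0]
```

View pics/w7.png

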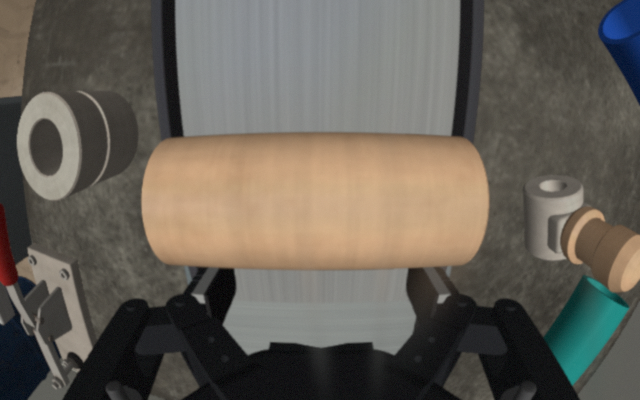

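Request:
{"name": "servo_tool", "arguments": {"plan": [[0,-0.4,-0.05,0,0,0],[0,-0.4,-0.05,0,0,0],[0,-0.4,-0.05,0,0,0],[0,-0.4,-0.05,0,0,0],[0,-0.4,-0.05,0,0,0]]}}

```text
t: 7.2
tool_pos: [538.1, 90.2, 32.6]
ee_rot: [0.996, 0.091, 0.001, 0.002]
wrist_force: [1.1, -3.2, 1.5]
opening: 85.5
```

Request:
{"name": "servo_tool", "arguments": {"plan": [[0,-0.4,-0.05,0,0,0],[0,-0.4,-0.05,0,0,0],[0,-0.4,-0.05,0,0,0],[0,-0.4,-0.05,0,0,0],[0,-0.4,-0.05,0,0,0]]}}

```text
t: 7.7
tool_pos: [534.1, 111.7, 35.2]
ee_rot: [0.996, 0.091, 0.001, 0.002]
wrist_force: [0.1, -2.9, 1.4]
opening: 85.5
```

Request:
{"name": "servo_tool", "arguments": {"plan": [[0,-0.4,-0.05,0,0,0],[0,-0.4,-0.05,0,0,0],[0,-0.4,-0.05,0,0,0],[0,-0.4,-0.05,0,0,0],[0,-0.4,-0.05,0,0,0]]}}

```text
t: 8.2
tool_pos: [530.0, 133.1, 37.8]
ee_rot: [0.996, 0.091, 0.001, 0.002]
wrist_force: [1.0, -3.0, 2.4]
opening: 85.3
```

```bash
python3 look.py 8;python3 plan.py 70 0 44 0.4 | head -2;python3 - <<'E'
from ov import *
ov("scene",cams.get_image("scene")[:,:,::-1],"sc8",(280,150,480,300),4)
E
```

```text
t 8.2 tool [22.3 -0.2 37.8] F [ 1.  -3.   2.4]
wrist bbox [150 133 320 139] rect ((159.5, 202.0), (138.0, 319.0), 90.0)
t 8.25 ramp [23.04 -0.19 37.78] err rotvec [ 0. -0. -0.] F [-0.36  0.26  0.49] open 85.40734241397215
[-0.0, -0.4, -0.05, 0.0, -0.0, -0.0]
```

View pics/sc8.png

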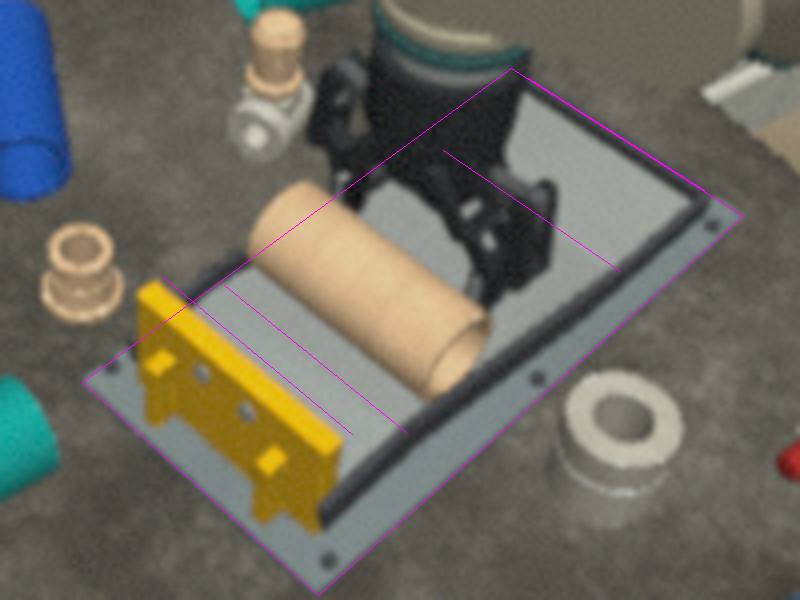

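View pics/w8.png

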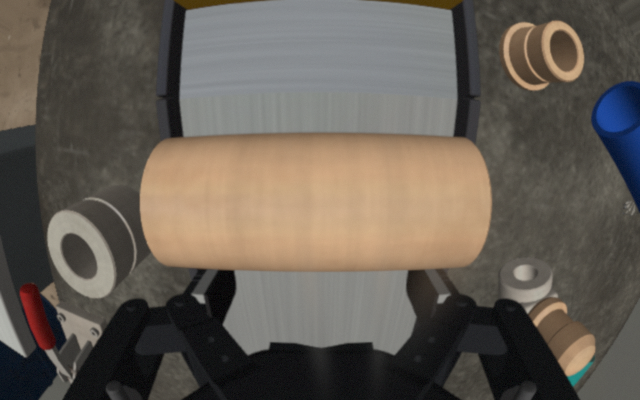

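```bash
python3 - <<'E'
from h import *
print(w2r(onz("scene",(395,239.5),60.5)))
E
```

```text
[59.01353176 63.79464611 60.5       ]
```

Request:
{"name": "servo_tool", "arguments": {"plan": [[0,-0.4,-0.05,0,0,0],[0,-0.4,-0.05,0,0,0],[0,-0.4,-0.05,0,0,0],[0,-0.4,-0.05,0,0,0],[0,-0.4,-0.05,0,0,0]]}}

```text
t: 8.8
tool_pos: [526.0, 154.1, 40.2]
ee_rot: [0.996, 0.091, 0.001, 0.002]
wrist_force: [-0.0, -3.4, 1.6]
opening: 85.5
```

Request:
{"name": "servo_tool", "arguments": {"plan": [[0,-0.3,-0.04,0,0,0],[0,-0.3,-0.04,0,0,0],[0,-0.3,-0.04,0,0,0],[0,-0.3,-0.02,0,0,0],[0,-0.25,0,0,0,0]]}}

```text
t: 9.3
tool_pos: [523.1, 169.9, 41.8]
ee_rot: [0.996, 0.091, 0.001, 0.002]
wrist_force: [-0.6, -2.7, 1.7]
opening: 85.5
```

```bash
python3 look.py 9;python3 plan.py 75 0 44 0.4 | head -2
```

```text
t 9.3 tool [59.7 -0.1 41.8] F [-0.6 -2.7  1.7]
wrist bbox [150 133 320 141] rect ((159.5, 203.0), (140.0, 319.0), 90.0)
t 9.35 ramp [60.24 -0.02 41.68] err rotvec [ 0. -0. -0.] F [-0.66 -0.18  0.26] open 85.3935195453111
[-0.0, -0.39, -0.06, 0.0, -0.0, -0.0]
```

View pics/w9.png

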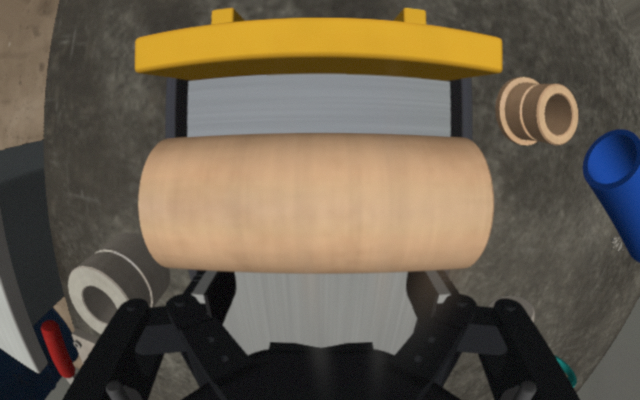

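Request:
{"name": "servo_tool", "arguments": {"plan": [[0,-0.2,0,0,0,0],[0,-0.2,0,0,0,0],[0,-0.2,0,0,0,0],[0,-0.2,0,0,0,0],[0,-0.2,0,0,0,0]]}}

```text
t: 9.85
tool_pos: [520.3, 181.8, 40.9]
ee_rot: [0.996, 0.091, -0.0, 0.001]
wrist_force: [-0.5, 0.8, -0.5]
opening: 85.5
```

```bash
python3 look.py 10
```

```text
t 9.85 tool [71.9  0.5 40.9] F [-0.5  0.8 -0.5]
wrist bbox [150 117 320 143] rect ((159.49996948242188, 187.99998474121094), (318.99993896484375, 141.99996948242188), 0.0)
```

View pics/w10.png

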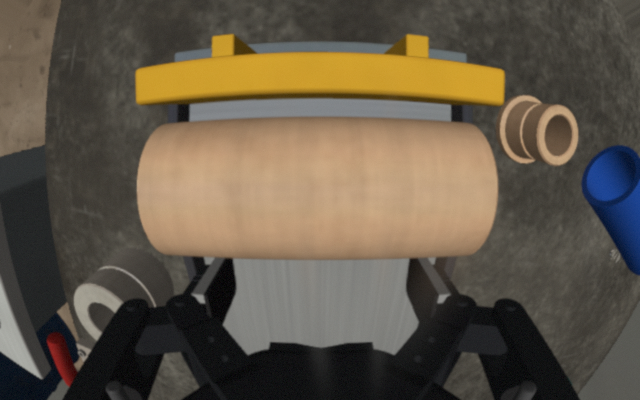

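Request:
{"name": "servo_tool", "arguments": {"plan": [[0,0,0,0,0,0],[0,0,0,0,0,0],[0,0,0,0,0,0],[0,0,0,0,0,0],[0,0,0,0,0,0]]}}

```text
t: 10.4
tool_pos: [519.9, 182.3, 40.6]
ee_rot: [0.996, 0.092, -0.001, 0.001]
wrist_force: [0.3, -0.5, 0.2]
opening: 85.4
```

```bash
python3 look.py 11;python3 - <<'E'
from ov import *
ov("scene",cams.get_image("scene")[:,:,::-1],"sc11",(280,150,480,300),4)
E
```

```text
t 10.4 tool [72.5  0.8 40.6] F [ 0.3 -0.5  0.2]
wrist bbox [150  98 320 144] rect ((159.49996948242188, 169.49998474121094), (318.99993896484375, 142.99996948242188), 0.0)
```

View pics/sc11.png

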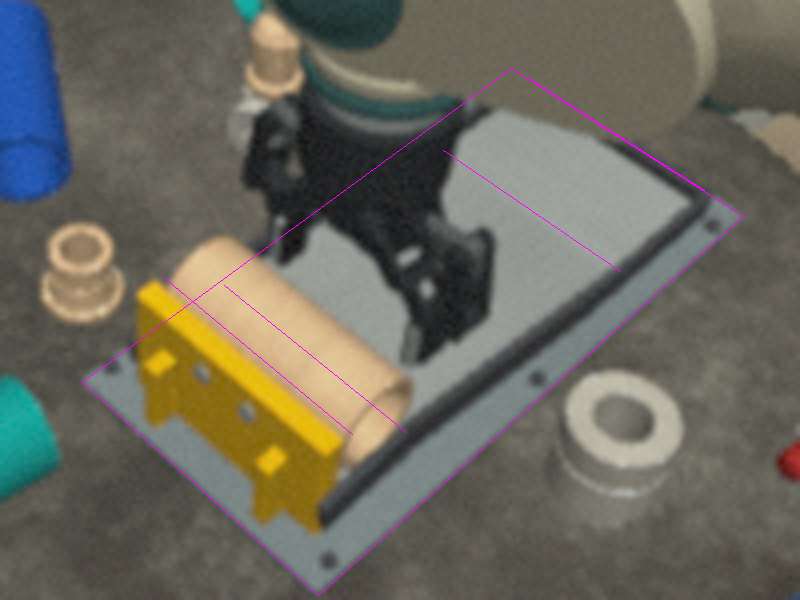

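View pics/w11.png

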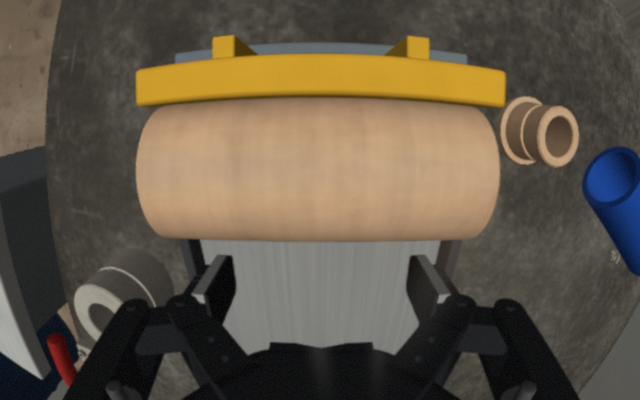

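Request:
{"name": "servo_tool", "arguments": {"plan": [[0,0.8,-0.3,0,0,0],[0,1.5,-1.5,0,0,0],[0,1.5,-3,0,0,0],[0,1,-4,0,0,0],[0,1,-4,0,0,0]]}}

```text
t: 11.0
tool_pos: [528.2, 119.9, 169.5]
ee_rot: [0.996, 0.092, -0.006, 0.002]
wrist_force: [1.2, 0.1, -0.6]
opening: 85.1
```

Request:
{"name": "servo_tool", "arguments": {"plan": [[0,1,-2,0,0,0],[0,0,0,0,0,0],[0,0,0,0,0,0],[0,0,0,0,0,0],[0,0,0,0,0,0]]}}

```text
t: 11.5
tool_pos: [532.4, 105.9, 198.2]
ee_rot: [0.996, 0.09, -0.001, 0.002]
wrist_force: [-0.3, 0.2, 0.3]
opening: 85.4
```

```bash
python3 look.py 12;python3 - <<'E'
from ov import *
i=cams.get_image("scene")[:,:,::-1]
ov("scene",i,"sc12",(280,150,480,300),4)
E
```

```text
t 11.5 tool [ -4.9   2.4 198.2] F [-0.3  0.2  0.3]
wrist bbox [244  16 155  63] rect ((171.0, 47.0), (62.0, 154.0), 90.0)
```

View pics/sc12.png

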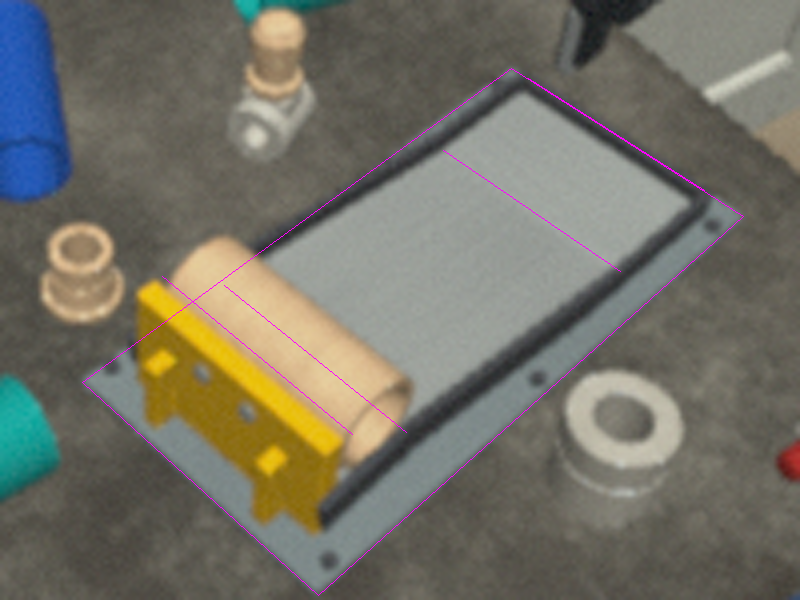

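View pics/w12.png

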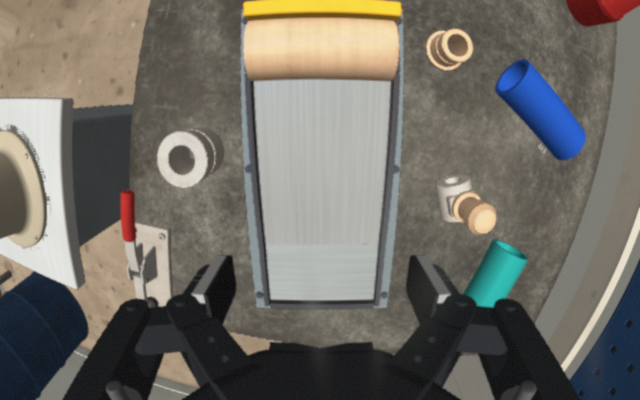

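```bash
python3 -c "
from cell import ticket;print(ticket.sign_off())"
```

```text
the job is handed in; nothing more can be done
None
```

I pushed the bronze sleeve up the ramp with the two open fingertips at about 40 mm/s, slowing to about 20 mm/s over the crest. It rolled the last few millimetres into the seat by itself. I then drew the fingers back and up, and handed in after about 11.5 s of the 45 s allowed.

**Last checks, by eye in the scene and wrist pictures:**
- The sleeve lies against the yellow stop, straight and centred on it to within about 1 px in the wrist picture. It looked the same before and after I drew back. I did not compute a final 3D distance to the seat point.
- The collar, valve and flanged bush appear at the same pixels as at the start.
- The tool is clear of everything, about 200 mm up, with the wrist force near zero.

**During the push:** the wrist force readings I took stayed below about 4 N. In every picture I took on the slope, the sleeve was against the fingers.

**A small disagreement:** the gap between tool and sleeve centre came out as 36.7 mm from a picture against the 39 mm I had assumed, which is about the size of the calibration error. It did not matter, because I kept pushing until the sleeve had left the fingers past the crest.

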